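# Put the mounted specimens away in their dishes

## Task

Put away the four mounted metal specimens (the low dark discs with bright metal set in the top): lay each one flat, polished face still up, inside the round aluminium dish that fits its size, one specimen to a dish (the two small specimens and the two small dishes are interchangeable). Leave the steel die plug and the taller black can standing where they are.

Things in the scene. Friction and masses are not known exactly. Their poses are not given: they have to be found in the camera images.
- small_a_centre (a point): mounted specimen, small, dark, with a bright crescent in its top: an upright disc 30 mm across and 18 mm high, lying loose on the bench, polished face up. This point is its centre, 9 mm above its underside; z is its axis, up. Grasp it round the rim
- small_b_centre (a point): mounted specimen, small, dark, with a bright round spot in its top: an upright disc 30 mm across and 17 mm high, lying loose on the bench, polished face up. This point is its centre, 8.5 mm above its underside; z is its axis, up. Grasp it round the rim
- medium_centre (a point): mounted specimen, medium, black, with one bright square in its top: an upright disc 40 mm across and 20 mm high, lying loose on the bench, polished face up. This point is its centre, 10 mm above its underside; z is its axis, up. Grasp it round the rim
- large_centre (a point): mounted specimen, large, black, with two bright parallel bars in its top: an upright disc 50 mm across and 22 mm high, lying loose on the bench, polished face up. This point is its centre, 11 mm above its underside; z is its axis, up. Grasp it round the rim
- dish_small_a: round open aluminium storage dish with a cork floor pad, fixed to the bench, 42 mm across inside and 50 mm outside; its floor is 4 mm and its rim 9 mm above the bench. It fits a small (30 mm) specimen (there are two such dishes, alike; either specimen may go in either). Origin: centre of its underside, on the bench; z up
- dish_small_b: round open aluminium storage dish with a cork floor pad, fixed to the bench, 42 mm across inside and 50 mm outside; its floor is 4 mm and its rim 9 mm above the bench. It fits a small (30 mm) specimen (there are two such dishes, alike; either specimen may go in either). Origin: centre of its underside, on the bench; z up
- dish_medium: round open aluminium storage dish with a cork floor pad, fixed to the bench, 52 mm across inside and 60 mm outside; its floor is 4 mm and its rim 9 mm above the bench. It fits the medium (40 mm) specimen. Origin: centre of its underside, on the bench; z up
- dish_large: round open aluminium storage dish with a cork floor pad, fixed to the bench, 62 mm across inside and 70 mm outside; its floor is 4 mm and its rim 9 mm above the bench. It fits the large (50 mm) specimen. Origin: centre of its underside, on the bench; z up
- die_plug_centre (a point): bare steel die plug, a plain cylinder 29 mm across and 30 mm high, loose, standing among the specimens; not a specimen, to be left alone. This point is its centre, 15 mm above its underside. (Round the work, not listed: a 0.39 m high press and a 0.33 m high microscope to its right, at y below 0.09 m, and the upright bars of a window guard at y = 0.40 m to its left; swing in over the press and microscope from above.)
- lens_can_centre (a point): black lens can with a lid, a plain cylinder 40 mm across and 52 mm high, loose, standing among the specimens; not a specimen, to be left alone. This point is its centre, 26 mm above its underside
Mind the look-alikes: they are no part of the job. Leave any blue or turquoise look-alike of the part that bears small_a_centre alone.

How it is judged (in metres and radians):
At the end, for the whole second after the job is handed in: Each specimen lies flat (0.12 rad), face up, on the floor (3 mm) of the dish of its size, within 9 mm of its centre, the two small ones either way round; all released and at rest; die plug and lens can within 15 mm of where they stood and never tipped or moved 30 mm (((horizontal distance between small_a_centre and dish_small_a below 0.009 m and z of small_a_centre in the frame of dish_small_a between 0.01 and 0.016 m and angle between each of small_a_centre, small_b_centre's own z axis and vertical below 0.12 rad and horizontal distance between small_b_centre and dish_small_b below 0.009 m and z of small_b_centre in the frame of dish_small_b between 0.0095 and 0.0155 m) or (horizontal distance between small_a_centre and dish_small_b below 0.009 m and z of small_a_centre in the frame of dish_small_b between 0.01 and 0.016 m and angle between each of small_a_centre, small_b_centre's own z axis and vertical below 0.12 rad and horizontal distance between small_b_centre and dish_small_a below 0.009 m and z of small_b_centre in the frame of dish_small_a between 0.0095 and 0.0155 m)) and horizontal distance between medium_centre and dish_medium below 0.009 m and z of medium_centre in the frame of dish_medium between 0.011 and 0.017 m and angle between each of medium_centre, large_centre's own z axis and vertical below 0.12 rad and horizontal distance between large_centre and dish_large below 0.009 m and z of large_centre in the frame of dish_large between 0.012 and 0.018 m and linear speed of each of small_a, small_b, medium, large below 0.02 m/s and distance of each of die_plug_centre, lens_can_centre from where it was at the start of the episode below 0.015 m); the robot touches nothing.
It fails at once if the die plug was pushed or carried away (more than 30 mm) or knocked over (distance of die_plug_centre from where it was at the start of the episode above 0.03 m or angle between die_plug_centre's own z axis and vertical above 0.6 rad).
It fails at once if the lens can was pushed or carried away (more than 30 mm) or knocked over (distance of lens_can_centre from where it was at the start of the episode above 0.03 m or angle between lens_can_centre's own z axis and vertical above 0.6 rad).
It also fails if it takes over 96 s, if anything falls off the work surface, if the arm or the gripper's body presses on something with over 40 N, if the wrist force passes 120 N, or if a joint passes its speed limit or range.

## Robot

A 7-joint arm with a two-finger parallel gripper is mounted at the origin on the work surface; the furniture and walls round the work are solid. World frame = base frame: x ahead of the robot, y to its left, z up, the work surface at z = 0. Lengths are in mm, angles in rad, forces in N, time in s.
With the tool pointing down it reaches from about 400 to 875 mm from the base axis. Payload 4.4 kg.
Tool frame: the origin (TCP) lies midway between the tips of the shut fingers; the grasp point (between the pads) lies 19 mm behind it; x points along the fingers, y is the direction in which the jaws open and shut, and the axes are right-handed (so a half turn about x gives the same grasp; the last joint's range is limited). The gripper opens to 85 mm and grips with 20 to 120 N. Pads are 22 mm wide; open, the fingers measure 114 mm over their backs; the gripper's body (76 mm by 85 mm) begins 54 mm behind the grasp point. The pads swing forward as they close: fully open they stand 13 mm farther back than shut.
Start: joints at [1.085, 0.628, 0.038, 1.517, -0.027, 0.996, -0.02], TCP at [264.954, -593.563, 231.313] pointing down, gripper open.
Joint ranges: [-3.06, 3.06], [-0.37, 2.12], [-1.25, 1.32], [0.18, 2.47], [-1.1, 4.24], [0.23, 1.98], [-2.94, 2.94]. Speed limits (rad/s): [2.57, 2.57, 3.14, 3.14, 3.14, 3.14, 3.14].

## Interface

Orientations are given as [roll, pitch, yaw] about the fixed x, y, z axes, in that order (R = Rz(yaw) Ry(pitch) Rx(roll)).
In Python, from cell import ctrl gives the robot as it stands.
- The arm moves only by the tool arm_command, never from a script. Its argument "series" is a list of rows, each a list of 7 numbers: the opening, from 0 (shut) to 1 (fully open), then the shift along the world's x, y, z in cm, then the turn, a rotation vector about the world's x, y, z in degrees. In form: [[claw, x, y, z, rx, ry, rz], ...]. A call has 1 to 20 rows; each row shifts and turns the commanded pose from where the row before left it; what a row does not reach is not made up. A row lasts 1/12 s, in which the tool goes at most 41.7 mm and 7.16 degrees, less where a joint would pass 70% of its speed; a pose out of reach is approached as far as the arm can. A call with a gripper value outside its range is refused whole. The fingers move at their own pace and stop on an object; the grip force is fixed at half the most. Time passes only in rows, so rows that do not move let the fingers close. It gives the time, the measured TCP pose, the force and the opening at its end, in the units of the state.
- ctrl.read_state(): the state, without advancing time (a new reading comes with each control period).
- ctrl.get_image(name): name is "side" or "top"; returns the picture (420x560x3 uint8, blue, green, red); there is no depth.
- ctrl.calibration(name): a dict with "fovy" (degrees; the focal length in pixels is half the picture's height over the tangent of half this angle, whatever the lens; pixels are square), "cx", "cy" (the principal point, pixels), "cam_to_world" (4x4, takes a point from camera to world coordinates). Camera axes: x right, y up, looking along -z (the intrinsics and any distortion apply to the point x, -y, -z); pixel columns grow to the right and rows downward; lengths in mm; the calibration is good to about 2 mm. A picture is of the moment at which its call begins. calibration takes no time and is no camera call.
- ctrl.finish_job(): hands the job in, once; it reports no verdict.
Trained networks look in the newest picture that a camera, given by its name, has taken for a name from the list of things; names that differ only in an ending like _2 or _b are one class to them, and where a whole thing is asked for, a point or a joint stands for the part that bears it (a point fixed in the world has none). Each returns a list of dicts, best first, with "conf" (0 to 1); they miss things now and then, are a little off and sometimes report something else, mostly with a low value. They report only what shows in the picture. A call takes as long as a camera call. They do not tell look-alikes from the thing itself.
- ctrl.spot_in(label, camera): "centre" ([x, y, z] in mm, in world coordinates, good to about 4 mm: the middle of the surface that is visible of it).
The state is a dict: "clock": time; "qpos": joint angles; "qd": joint speeds; "tau": joint torques, N m; "eef_pos": TCP position; "tool_rot": TCP orientation; "force": force on the tool from outside, world axes, zero at the start; "torque": the same for the moment, N m; "width": finger opening in mm.
Only numpy, scipy, OpenCV 4.12 (cv2) and the standard library are available. Lean on these libraries where they do the work, as an engineer would, in place of code of your own. Each camera call takes 0.05 s, during which the arm holds its last target.

## Working session

There is one attempt and no reset: what is moved stays moved. The work goes in short steps, Python scripts to look and compute and a tool call to move; the robot and the scene stay as the last step left them, time stands still between calls to the robot, and variables do not carry over. Pictures are saved under pics/ and viewed, and the job is handed in when it is done.

Besides the shell and the picture viewer there is one more tool, called after "Request:" as name([rows], argument=value, ...), one row to a line, values as JSON. arm_command: Moves the arm, as the interface text tells. Its arguments: {"type":"object","properties":{"series":{"type":"array"}},"required":["series"]}

```bash
ls; mkdir -p pics; python3 - <<'E'
from cell import ctrl
import cv2
s=ctrl.read_state();print({k:s[k] for k in('clock','eef_pos','tool_rot','force','width')})
for n in('side','top'):
    im=ctrl.get_image(n);cv2.imwrite(f'pics/{n}0.png',im);c=ctrl.calibration(n);print(n,c)
E
```

```text
pics
{'clock': 0.0, 'eef_pos': array([ 264.68926284, -592.98123348,  230.40069945]), 'tool_rot': array([-1.55662963,  1.56890144,  2.00478767]), 'force': array([0.09233395, 1.01305291, 0.18940294]), 'width': 85.7473331275224}
side {'fovy': 43.75127363276007, 'cx': 286.34617683811985, 'cy': 212.75490907991997, 'cam_to_world': array([[-2.85535652e-01,  7.83832956e-01, -5.51430221e-01,
         5.94086949e+01],
       [-9.58306126e-01, -2.26976900e-01,  1.73582417e-01,
         3.29856956e+02],
       [ 1.08976973e-02,  5.78002928e-01,  8.15961921e-01,
         7.43397254e+02],
       [ 0.00000000e+00,  0.00000000e+00,  0.00000000e+00,
         1.00000000e+00]])}
top {'fovy': 50.50506034103378, 'cx': 280.3345582462234, 'cy': 211.30477071414015, 'cam_to_world': array([[ 2.13764670e-02,  9.73568587e-01, -2.27392290e-01,
         3.19036576e+02],
       [-9.99753434e-01,  1.94486430e-02, -1.07154398e-02,
         1.72430976e+02],
       [-6.00974409e-03,  2.27565281e-01,  9.73744281e-01,
         8.95449768e+02],
       [ 0.00000000e+00,  0.00000000e+00,  0.00000000e+00,
         1.00000000e+00]])}
```

View pics/side0.png

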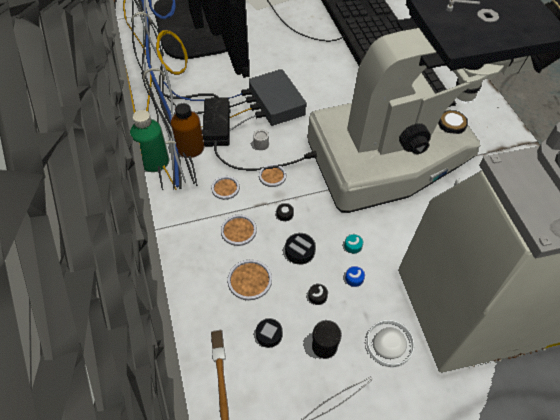

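View pics/top0.png

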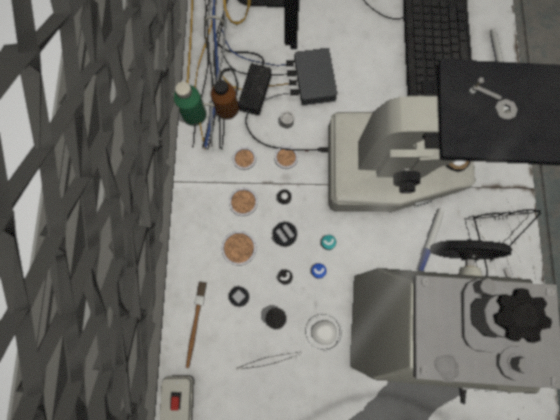

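```bash
python3 - <<'E'
from cell import ctrl
import numpy as np
np.set_printoptions(precision=1,suppress=True)
for l in ['small_a_centre','medium_centre','large_centre','dish_small_a','dish_medium','dish_large','die_plug_centre','lens_can_centre']:
  for n in('side','top'):
    print(l,n,[(np.array(d['centre']),round(d['conf'],2)) for d in ctrl.spot_in(l,n)])
print(ctrl.read_state()['clock'])
E
```

```text
small_a_centre side [(array([403.6, 107.8,  17.7]), 0.9), (array([388.9, 177.7,  20.5]), 0.89), (array([461. ,  90.5,  21.2]), 0.74)]
small_a_centre top [(array([392.9, 168.6,  15. ]), 0.6), (array([462.2,  85.8,  19.3]), 0.5), (array([405.6, 102.4,  18. ]), 0.49)]
medium_centre side [(array([351.2, 261.4,  16.6]), 0.96)]
medium_centre top [(array([351.9, 261. ,  18.6]), 0.61)]
large_centre side [(array([470.9, 172.2,  25.6]), 0.86), (array([549.5, 260.7,   5.7]), 0.46)]
large_centre top [(array([478.2, 171.3,  25.6]), 0.73)]
dish_small_a side [(array([644.4, 174.7,   4.3]), 0.96), (array([642.2, 264.4,   3.1]), 0.94)]
dish_small_a top [(array([642.4, 260.6,   7.5]), 0.72), (array([643.1, 172.4,   3.1]), 0.57)]
dish_medium side [(array([547.2, 258.5,   3.5]), 0.93)]
dish_medium top [(array([547.1, 263.9,   3.6]), 0.64)]
dish_large side [(array([446.9, 269.2,   8.1]), 0.97), (array([390.6, 175.4,  19.5]), 0.69)]
dish_large top [(array([452.2, 263.9,   6.5]), 0.95), (array([556.8, 176.4,  18.1]), 0.53)]
die_plug_centre side [(array([719.2, 174.1,  27.1]), 0.54)]
die_plug_centre top [(array([717. , 176.7,  23. ]), 0.64)]
lens_can_centre side [(array([308.7, 191.4,  51.2]), 0.87), (array([551.3, 176.8,  14.5]), 0.69)]
lens_can_centre top [(array([317.5, 188.2,  51.6]), 0.88)]
0.9
```

```bash
cat > h.py <<'E'
from cell import ctrl
import numpy as np, cv2
from scipy.optimize import least_squares
np.set_printoptions(precision=1,suppress=True)
def proj(n,P):
    c=ctrl.calibration(n);T=np.linalg.inv(c['cam_to_world']);f=210/np.tan(np.radians(c['fovy']/2))
    p=np.atleast_2d(P)@T[:3,:3].T+T[:3,3]
    return np.c_[c['cx']+f*p[:,0]/-p[:,2], c['cy']-f*p[:,1]/-p[:,2]]
def cyl(x,y,z,r,h):
    a=np.linspace(0,2*np.pi,72);k=np.c_[x+r*np.cos(a),y+r*np.sin(a)]
    return np.r_[np.c_[k,0*a+z-h/2],np.c_[k,0*a+z+h/2]]
def modcen(n,P):
    hu=cv2.convexHull(proj(n,P).astype(np.float32)); m=cv2.moments(hu)
    return np.array([m['m10']/m['m00'],m['m01']/m['m00']]),cv2.contourArea(hu)
def mask(im,kind):
    hsv=cv2.cvtColor(im,cv2.COLOR_BGR2HSV)
    if kind=='dark': return (im.max(2)<95).astype(np.uint8)*255
    return ((hsv[...,0]<22)&(hsv[...,1]>70)&(hsv[...,2]>60)).astype(np.uint8)*255
def seg(im,n,g,r,h,kind):
    c,A=modcen(n,cyl(*g,r,h)); m=mask(im,kind)
    w=np.zeros_like(m); R=int(np.sqrt(A/np.pi)*1.45)+1
    cv2.circle(w,tuple(int(round(v)) for v in c),R,255,-1)
    cs,_=cv2.findContours(m&w,cv2.RETR_EXTERNAL,cv2.CHAIN_APPROX_NONE)
    k=cv2.convexHull(max(cs,key=cv2.contourArea)); mm=np.zeros_like(m);cv2.fillPoly(mm,[k],255)
    M=cv2.moments(mm,True);return np.array([M['m10']/M['m00'],M['m01']/M['m00']]),M['m00'],A
def locate(ims,g,r,h,kind,zfix=None):
    me={n:seg(ims[n],n,g,r,h,kind) for n in ims}
    f=lambda p:np.concatenate([modcen(n,cyl(p[0],p[1],p[2] if zfix is None else zfix,r,h))[0]-me[n][0] for n in ims])
    s=least_squares(f,g); return s.x,s.fun,{n:(me[n][1],round(me[n][2])) for n in ims}
THINGS={'sa':((391,173,9),15,18,'dark'),'sb':((554,177,8.5),15,17,'dark'),'m':((352,261,10),20,20,'dark'),'l':((474,172,11),25,22,'dark'),
'da':((643,173.5,4),21,.1,'cork'),'db':((642,262,4),21,.1,'cork'),'dm':((547,261,4),26,.1,'cork'),'dl':((450,266,4),31,.1,'cork'),'can':((315,189,26),20,52,'dark')}
E
python3 - <<'E'
from h import *
ims={n:cv2.imread(f'pics/{n}0.png') for n in('side','top')}
for k,(g,r,h,kind) in THINGS.items():
    x,res,a=locate(ims,g,r,h,kind); z,rz,_=locate(ims,g,r,h,kind,g[2])
    print(k,x,res,a,'| zfix',z[:2],rz, [locate({n:ims[n]},g,r,h,kind,g[2])[0][:2] for n in ims])
im=ims['side'];cv2.imwrite('pics/crop.png',cv2.resize(im[160:370,200:420],None,fx=2.8,fy=2.8,interpolation=cv2.INTER_CUBIC))
E
```

```text
sa [393.8 171.9   9. ] [ 0.1  0.1 -0.1 -0.1] {'side': (350.0, 370), 'top': (169.0, 194)} | zfix [393.8 171.9] [ 0.1  0.1 -0.1 -0.1] [array([394., 172.]), array([393.6, 171.7])]
sb [557.5 176.5   8.8] [ 0.3  0.3 -0.2 -0.1] {'side': (257.0, 295), 'top': (162.0, 192)} | zfix [557.9 176.6] [ 0.2  0.2 -0.2 -0.2] [array([558.4, 176.8]), array([557.4, 176.1])]
m [353.8 261.3  10.1] [ 0.4 -0.  -0.5  0.1] {'side': (650.0, 691), 'top': (316.0, 357)} | zfix [353.9 261.3] [ 0.4 -0.1 -0.5  0.1] [array([354. , 261.9]), array([354.1, 260.4])]
l [480.1 173.8   9.7] [ 0.3  0.3 -0.4 -0.3] {'side': (797.0, 847), 'top': (472.0, 525)} | zfix [479.9 173.7] [ 0.4 -0.  -0.3 -0.3] [array([480. , 174.3]), array([479.2, 173. ])]
da [646.8 173.5   4. ] [ 0.   0.3  0.  -0.4] {'side': (274.0, 325), 'top': (242.0, 293)} | zfix [646.8 173.5] [ 0.1  0.3  0.1 -0.4] [array([647.6, 173.3]), array([645.9, 173.6])]
db [643.  261.9   4. ] [ 0.1  0.5  0.1 -0.4] {'side': (304.0, 342), 'top': (244.0, 292)} | zfix [643.  261.9] [ 0.1  0.5  0.1 -0.4] [array([644.1, 261.9]), array([642.1, 262.2])]
dm [547.8 260.5   4. ] [ 0.1  
[... 1677 characters left out ...]

                         ~~~~~~~~^^^
    return self.f(x, *self.args, **self.kwargs)
           ~~~~~~^^^^^^^^^^^^^^^^^^^^^^^^^^^^^^
  File "h.py", line 28, in <lambda>
    f=lambda p:np.concatenate([modcen(n,cyl(p[0],p[1],p[2] if zfix is None else zfix,r,h))[0]-me[n][0] for n in ims])
                               ~~~~~~^^^^^^^^^^^^^^^^^^^^^^^^^^^^^^^^^^^^^^^^^^^^^^^^^^^^^
  File "h.py", line 13, in modcen
    hu=cv2.convexHull(proj(n,P).astype(np.float32)); m=cv2.moments(hu)
                      ~~~~^^^^^
  File "h.py", line 6, in proj
    c=ctrl.calibration(n);T=np.linalg.inv(c['cam_to_world']);f=210/np.tan(np.radians(c['fovy']/2))
ValueError: time passes only in moves, steps and waits
```

```bash
python3 - <<'E'
from cell import ctrl
import pickle;pickle.dump({n:ctrl.calibration(n) for n in('side','top')},open('cal.pkl','wb'))
s=open('h.py').read()
s=s.replace("c=ctrl.calibration(n);T","c=CAL[n];T").replace("def proj","import pickle;CAL=pickle.load(open('cal.pkl','rb'))\ndef proj",1).replace("least_squares(f,g)","least_squares(f,g,diff_step=2e-2)")
open('h.py','w').write(s)
E
python3 - <<'E'
from h import *
print(ctrl.read_state()['clock'])
ims={n:cv2.imread(f'pics/{n}0.png') for n in('side','top')}
for k,(g,r,h,kind) in THINGS.items():
    x,res,a=locate(ims,g,r,h,kind); z,rz,_=locate(ims,g,r,h,kind,g[2])
    print(k,x,res,a,'| zfix',z[:2],rz, [locate({n:ims[n]},g,r,h,kind,g[2])[0][:2] for n in ims])
im=ims['side'];cv2.imwrite('pics/crop.png',cv2.resize(im[160:370,200:420],None,fx=2.8,fy=2.8,interpolation=cv2.INTER_CUBIC))
E
```

```text
0.9
sa [393.7 171.9   9.4] [ 0.1  0.  -0.1 -0.1] {'side': (350.0, 370), 'top': (169.0, 194)} | zfix [393.8 171.9] [ 0.1  0.1 -0.1 -0.1] [array([394., 172.]), array([393.6, 171.7])]
sb [557.4 176.6   9.7] [ 0.3  0.1 -0.3 -0.2] {'side': (257.0, 295), 'top': (162.0, 192)} | zfix [557.9 176.5] [ 0.2  0.2 -0.2 -0.3] [array([558.4, 176.8]), array([557.4, 176.1])]
m [354.6 261.3   7.9] [ 0.3  0.1 -0.3 -0.2] {'side': (650.0, 691), 'top': (316.0, 357)} | zfix [354.  261.3] [ 0.3 -0.1 -0.5  0. ] [array([354. , 261.9]), array([354.1, 260.4])]
l [479.7 173.8  11. ] [ 0.4  0.1 -0.4 -0.2] {'side': (797.0, 847), 'top': (472.0, 525)} | zfix [479.7 173.8] [ 0.3  0.1 -0.4 -0.2] [array([480. , 174.3]), array([479.2, 173. ])]
da [644.8 173.8   7.3] [ 0.1  0.  -0.1 -0.1] {'side': (274.0, 325), 'top': (242.0, 293)} | zfix [646.7 173.5] [ 0.   0.4  0.1 -0.4] [array([647.6, 173.3]), array([645.9, 173.6])]
db [640.8 262.1   8.1] [ 0.1  0.  -0.1 -0.1] {'side': (304.0, 342), 'top': (244.0, 292)} | zfix [643.1 262. ] [ 0.   0.5  0.1 -0.4] [array([644.1, 261.9]), array([642.1, 262.2])]
dm [546.3 260.4   7.8] [ 0.3  0.1 -0.3 -0.2] {'side': (575.0, 622), 'top': (418.0, 480)} | zfix [548.  260.4] [ 0.2  0.5 -0.1 -0.5] [array([549. , 260.5]), array([546.9, 260.2])]
dl [450.3 265.7   7.1] [ 0.2  0.1 -0.3 -0.2] {'side': (1014.0, 1069), 'top': (657.0, 734)} | zfix [451.4 265.6] [ 0.2  0.4 -0.1 -0.5] [array([452.1, 265.8]), array([450.5, 265.4])]
can [315.2 188.4  25.4] [ 0.  0. -0. -0.] {'side': (969.0, 976), 'top': (383.0, 380)} | zfix [315.1 188.5] [ 0.  -0.1 -0.1  0. ] [array([315.1, 188.6]), array([315.2, 188.3])]
```

View pics/crop.png

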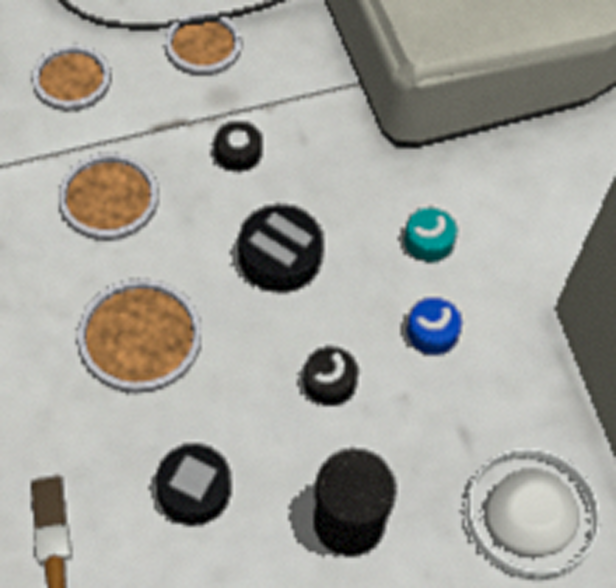

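```bash
python3 - <<'E'
from h import *
from scipy.spatial.transform import Rotation as R
s=ctrl.read_state();M=R.from_euler('xyz',s['tool_rot']).as_matrix();print(M, np.degrees(np.arctan2(M[1,1],M[0,1])))
E
```

```text
[[ 0.   0.4 -0.9]
 [ 0.  -0.9 -0.4]
 [-1.  -0.  -0. ]] -65.94936334999522
```

Request:
arm_command([
  [1,0,0,4,0,0,0],
  [1,0,0,4,0,0,0],
  [1,0,0,4,0,0,0],
  [1,0,0,4,0,0,0],
  [1,0,0,4,0,0,0],
  [1,0,0,4,0,0,0],
  [1,0,0,1,0,0,0],
  [1,2.56,2.42,0,0,0,6.5],
  [1,2.56,2.42,0,0,0,6.5],
  [1,2.56,2.42,0,0,0,6.5],
  [1,2.56,2.42,0,0,0,6.5],
  [1,2.56,2.42,0,0,0,6.5],
  [1,2.56,2.42,0,0,0,6.5],
  [1,2.56,2.42,0,0,0,6.5],
  [1,2.56,2.42,0,0,0,6.5],
])

```text
clock: 2.15
eef_pos: [470.7, -398.6, 481.6]
tool_rot: [0.806, 1.57, -1.003]
force: [0.9, -0.2, -0.1]
width: 85.5
```

Request:
arm_command([
  [1,1.1,3.75,0,0,0,6.5],
  [1,1.1,3.75,0,0,0,6.5],
  [1,1.1,3.75,0,0,0,6.5],
  [1,1.1,3.75,0,0,0,6.5],
  [1,1.1,3.75,0,0,0,6.5],
  [1,1.1,3.75,0,0,0,6.5],
  [1,1.1,3.75,0,0,0,6.5],
  [1,1.1,3.75,0,0,0,6.5],
  [1,-1,3.4,0,0,0,6.5],
  [1,-1,3.4,0,0,0,6.5],
  [1,-1,3.4,0,0,0,6.5],
  [1,-1,3.4,0,0,0,6.5],
  [1,-1,3.4,0,0,0,6.5],
  [1,-1,3.4,0,0,0,6.5],
  [1,-1,3.4,0,0,0,6.5],
  [1,-1,3.4,0,0,0,6.5],
])

```text
clock: 3.48
eef_pos: [477.0, 173.4, 481.6]
tool_rot: [-0.377, 1.57, -0.371]
force: [0.2, 0.7, 0.1]
width: 85.3
```

```bash
cat > st.py <<'E'
from h import *
from scipy.spatial.transform import Rotation as R
s=ctrl.read_state();M=R.from_euler('xyz',s['tool_rot']).as_matrix()
print(s['clock'],s['eef_pos'],'jaw',np.degrees(np.arctan2(M[1,1],M[0,1])),'down',np.round(M[:,0],3),'q',np.round(s['qpos'],2),s['width'],s['force'])
E
python3 st.py
```

```text
3.4833 [477.  173.4 481.6] jaw 90.338672435943 down [ 0. -0. -1.] q [ 0.1  0.3 -0.8  1.5  0.2  1.5  0.9] 85.33613926714135 [0.2 0.7 0.1]
```

Request:
arm_command([
  [0.82,0.27,0.04,-4,0,0,0],
  [0.82,0,0,-4,0,0,0],
  [0.82,0,0,-4,0,0,0],
  [0.82,0,0,-4,0,0,0],
  [0.82,0,0,-4,0,0,0],
  [0.82,0,0,-4,0,0,0],
  [0.82,0,0,-4,0,0,0],
  [0.82,0,0,-4,0,0,0],
  [0.82,0,0,-4,0,0,0],
  [0.82,0,0,-4,0,0,0],
  [0.82,0,0,-1.5,0,0,0],
  [0.82,0,0,0,0,0,0],
])

```text
clock: 4.48
eef_pos: [478.0, 171.2, 62.8]
tool_rot: [-2.708, 1.564, -2.706]
force: [-0.4, 0.7, 0.6]
width: 70.1
```

```bash
python3 st.py; python3 -c "
from h import *
a=ctrl.get_image('side');b=ctrl.get_image('top')
cv2.imwrite('pics/j1.png',np.hstack([a[100:400,150:450],b[100:400,150:450]]))"
```

```text
4.4833 [478.  171.2  62.8] jaw 90.07553226622478 down [-0. -0. -1.] q [-0.1  0.7 -0.5  2.   0.7  0.5  0.5] 70.10474762403413 [-0.4  0.7  0.6]
```

View pics/j1.png

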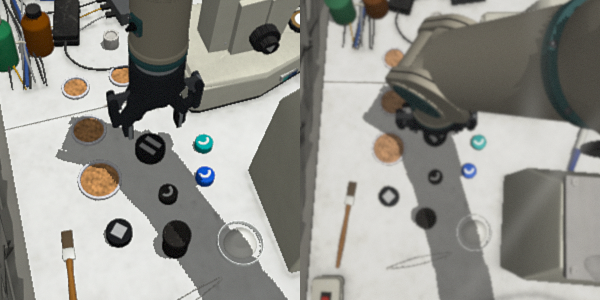

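Request:
arm_command([
  [0.82,0,0,0,0,0,0],
  [0.82,0,0,0,0,0,0],
])

```text
clock: 4.75
eef_pos: [481.8, 173.0, 68.0]
tool_rot: [0.392, 1.567, 0.392]
force: [-0.8, 0.2, 0.3]
width: 70.1
```

Request:
arm_command([
  [0.82,0,0,-2,0,0,0],
  [0.82,0,0,-2,0,0,0],
  [0.82,0,0,-1,0,0,0],
  [0.82,0,0,-0.6,0,0,0],
  [0.82,0,0,0,0,0,0],
  [0.82,0,0,0,0,0,0],
  [0.82,0,0,0,0,0,0],
])

```text
clock: 5.33
eef_pos: [481.1, 172.8, 11.2]
tool_rot: [0.493, 1.569, 0.494]
force: [-0.4, 0.0, 0.5]
width: 70.1
```

```bash
python3 st.py
```

```text
5.3333 [481.1 172.8  11.2] jaw 90.05179847685429 down [ 0.  0. -1.] q [-0.1  0.8 -0.4  2.   0.7  0.4  0.5] 70.06356110459083 [-0.4  0.   0.5]
```

Request:
arm_command([
  [0.82,0,0,-0.4,0,0,0],
  [0.82,0,0,0,0,0,0],
  [0.82,0,0,0,0,0,0],
])

```text
clock: 5.58
eef_pos: [480.5, 172.4, 6.5]
tool_rot: [-0.049, 1.571, -0.048]
force: [-0.9, -0.5, -0.8]
width: 70.3
```

Request:
arm_command([
  [0.82,0,0,0,0,0,0],
  [0.82,0,0,0,0,0,0],
  [0.82,0,0,0,0,0,0],
])

```text
clock: 5.83
eef_pos: [480.5, 172.5, 6.4]
tool_rot: [1.106, 1.571, 1.107]
force: [-0.2, -0.7, -0.0]
width: 70.3
```

Request:
arm_command([
  [0.4,0,0,0,0,0,0],
  [0.4,0,0,0,0,0,0],
  [0.4,0,0,0,0,0,0],
  [0.4,0,0,0,0,0,0],
  [0.4,0,0,0,0,0,0],
  [0.4,0,0,0,0,0,0],
  [0.4,0,0,0,0,0,0],
])

```text
clock: 6.42
eef_pos: [480.5, 172.5, 6.9]
tool_rot: [-0.075, 1.57, -0.074]
force: [-0.6, -1.0, 6.1]
width: 47.4
```

Request:
arm_command([
  [0.4,0,0,0.5,0,0,0],
  [0.4,0,0,1,0,0,0],
  [0.4,0,0,1.5,0,0,0],
  [0.4,0,0,2,0,0,0],
  [0.4,0,0,0,0,0,0],
  [0.4,0,0,0,0,0,0],
])

```text
clock: 6.92
eef_pos: [481.3, 172.6, 57.5]
tool_rot: [0.441, 1.568, 0.441]
force: [-0.5, -0.6, -1.5]
width: 47.3
```

```bash
python3 -c "
from h import *
a=ctrl.get_image('side')
cv2.imwrite('pics/j2.png',cv2.resize(a[150:350,200:400],None,fx=3,fy=3,interpolation=2))"
```

```text
(no output)
```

View pics/j2.png

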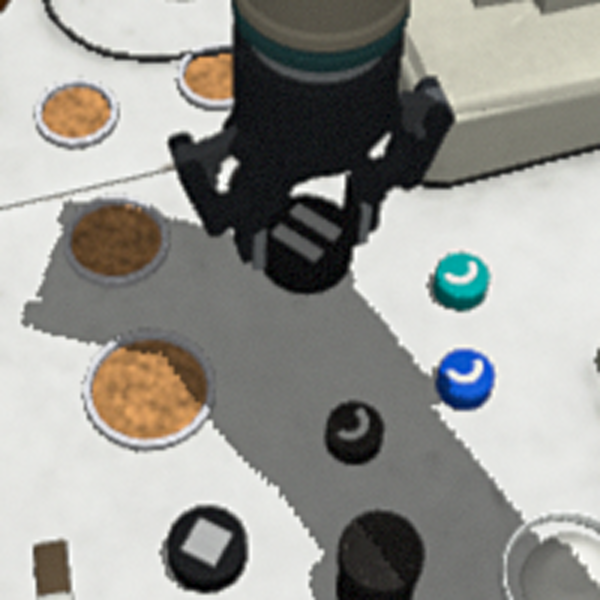

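```bash
python3 -c "
from h import *
for dx in(-10,0,10):
  p=(proj('side',cyl(481+dx,173.5,62,25,22))-[200,150])*3
  print(dx,p.min(0),p.max(0))"
```

```text
-10 [258.6 205.6] [357.  310.1]
0 [253.2 190.5] [350.7 294.1]
10 [247.8 175.6] [344.6 278.3]
```

Request:
arm_command([
  [0.4,-1,3.1,0,0,0,0],
  [0.4,-1,3.1,0,0,0,0],
  [0.4,-0.9,3.1,0,0,0,0],
  [0.4,0,0,-1.5,0,0,0],
  [0.4,0,0,-1,0,0,0],
  [0.4,0,0,0,0,0,0],
  [0.4,0,0,0,0,0,0],
  [0.4,0,0,0,0,0,0],
  [0.4,0,0,0,0,0,0],
  [0.4,0,0,0,0,0,0],
])

```text
clock: 7.8
eef_pos: [452.0, 264.8, 31.7]
tool_rot: [0.153, 1.57, 0.152]
force: [-0.3, 0.8, 0.5]
width: 47.5
```

```bash
python3 st.py; python3 -c "
from h import *
a=ctrl.get_image('side')
cv2.imwrite('pics/j3.png',cv2.resize(a[150:350,170:370],None,fx=3,fy=3,interpolation=2))"
```

```text
7.8 [452.  264.8  31.7] jaw 89.97195954693645 down [ 0.  0. -1.] q [-0.3  0.8 -0.4  2.   0.7  0.5  0.3] 47.54779276185254 [-0.3  0.8  0.5]
```

View pics/j3.png

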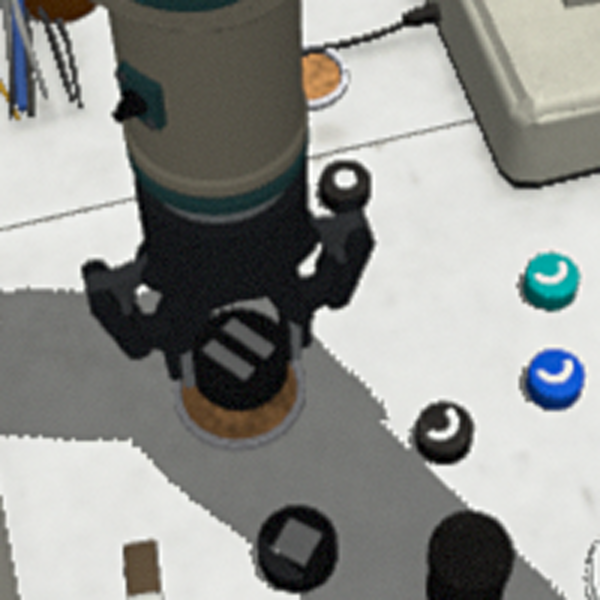

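Request:
arm_command([
  [0.4,0,0.05,-1,0,0,0],
  [0.4,0,0,-0.6,0,0,0],
  [0.4,0,0,-0.4,0,0,0],
  [0.4,0,0,0,0,0,0],
  [0.4,0,0,0,0,0,0],
  [0.4,0,0,0,0,0,0],
  [0.4,0,0,0,0,0,0],
])

```text
clock: 8.43
eef_pos: [451.3, 265.9, 11.0]
tool_rot: [-2.872, 1.57, -2.871]
force: [0.1, -0.3, -0.8]
width: 47.3
```

```bash
python3 st.py
```

```text
8.4333 [451.3 265.9  11. ] jaw 90.05933243726321 down [-0. -0. -1.] q [-0.3  0.8 -0.4  2.   0.7  0.4  0.3] 47.329340410032685 [ 0.1 -0.3 -0.8]
```

Request:
arm_command([
  [0.4,0,0,-0.05,0,0,0],
  [0.75,0,0,0,0,0,0],
  [0.75,0,0,0,0,0,0],
  [0.75,0,0,0,0,0,0],
  [0.75,0,0,0,0,0,0],
  [0.75,0,0,2,0,0,0],
  [0.75,0,0,3,0,0,0],
  [0.75,-3.2,-0.15,0,0,0,0],
  [0.75,-3.3,-0.15,0,0,0,0],
  [0.75,-3.2,-0.15,0,0,0,0],
  [0.75,0,0,0,0,0,0],
  [0.75,0,0,0,0,0,0],
  [0.75,0,0,0,0,0,0],
])

```text
clock: 9.52
eef_pos: [355.2, 262.0, 61.0]
tool_rot: [0.556, 1.57, 0.557]
force: [0.6, -0.4, 0.4]
width: 64.0
```

```bash
python3 st.py; python3 -c "
from h import *
a=ctrl.get_image('side')
cv2.imwrite('pics/j4.png',cv2.resize(a[200:400,170:370],None,fx=3,fy=3,interpolation=2))"
```

```text
9.5167 [355.2 262.   61. ] jaw 90.06419875063557 down [ 0.  0. -1.] q [-0.5  0.7 -0.4  2.2  0.7  0.4  0.2] 63.964950185700445 [ 0.6 -0.4  0.4]
```

View pics/j4.png

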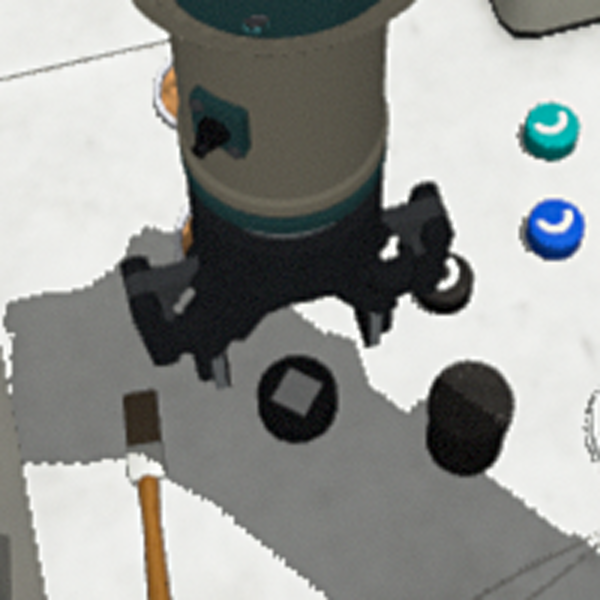

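Request:
arm_command([
  [0.75,-0.1,-0.05,-2,0,0,0],
  [0.75,0,0,-2,0,0,0],
  [0.75,0,0,-1,0,0,0],
  [0.75,0,0,-0.4,0,0,0],
  [0.75,0,0,0,0,0,0],
  [0.75,0,0,0,0,0,0],
  [0.75,0,0,0,0,0,0],
  [0.75,0,0,0,0,0,0],
])

```text
clock: 10.23
eef_pos: [354.2, 261.1, 7.2]
tool_rot: [0.709, 1.57, 0.709]
force: [0.5, 0.1, 0.8]
width: 64.0
```

```bash
python3 st.py
```

```text
10.2333 [354.2 261.1   7.2] jaw 89.99966093504955 down [ 0.  0. -1.] q [-0.5  0.8 -0.3  2.2  1.   0.2 -0.1] 63.996232031818394 [0.5 0.1 0.8]
```

Request:
arm_command([
  [0.25,0,0,0,0,0,0],
  [0.25,0,0,0,0,0,0],
  [0.25,0,0,0,0,0,0],
  [0.25,0,0,0,0,0,0],
  [0.25,0,0,0,0,0,0],
  [0.25,0,0,0,0,0,0],
  [0.25,0,0,0,0,0,0],
  [0.25,0,0,0.5,0,0,0],
  [0.25,0,0,1,0,0,0],
  [0.25,0,0,1.5,0,0,0],
  [0.25,0,0,2,0,0,0],
  [0.25,0,0,0,0,0,0],
  [0.25,0,0,0,0,0,0],
])

```text
clock: 11.32
eef_pos: [354.2, 261.2, 57.6]
tool_rot: [0.808, 1.569, 0.808]
force: [-0.2, 0.3, -0.9]
width: 37.2
```

```bash
python3 st.py; python3 -c "
from h import *
a=ctrl.get_image('side')
cv2.imwrite('pics/j5.png',cv2.resize(a[200:400,170:370],None,fx=3,fy=3,interpolation=2))
for dx in(-10,0,10):
  p=(proj('side',cyl(354+dx,261.1,60,20,20))-[170,200])*3
  print(dx,p.min(0),p.max(0))"
```

```text
11.3167 [354.2 261.2  57.6] jaw 90.0023720999953 down [ 0.  0. -1.] q [-0.4  0.7 -0.5  2.2  0.8  0.4  0. ] 37.19068301229635 [-0.2  0.3 -0.9]
-10 [255.7 326.8] [343.1 425.4]
0 [250.2 307.9] [337.  405.6]
10 [244.8 289.3] [330.9 386.1]
```

View pics/j5.png

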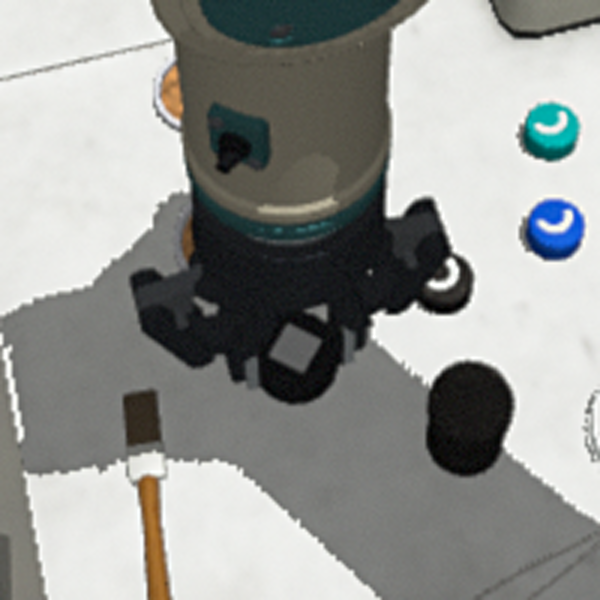

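Request:
arm_command([
  [0.25,3.2,0,0.5,0,0,0],
  [0.25,3.2,0,0,0,0,0],
  [0.25,3.2,0,0,0,0,0],
  [0.25,3.2,0,0,0,0,0],
  [0.25,3.2,0,0,0,0,0],
  [0.25,3.3,-0.1,0,0,0,0],
  [0.25,0,0,-1.5,0,0,0],
  [0.25,0,0,-1.5,0,0,0],
  [0.25,0,0,0,0,0,0],
  [0.25,0,0,0,0,0,0],
  [0.25,0,0,0,0,0,0],
  [0.25,0,0,0,0,0,0],
])

```text
clock: 12.37
eef_pos: [546.4, 260.5, 32.4]
tool_rot: [0.532, 1.57, 0.534]
force: [-0.2, -1.1, -1.0]
width: 36.9
```

```bash
python3 st.py; python3 -c "
from h import *
a=ctrl.get_image('side')
cv2.imwrite('pics/j6.png',cv2.resize(a[150:350,170:370],None,fx=3,fy=3,interpolation=2))"
```

```text
12.3667 [546.4 260.5  32.4] jaw 90.10580245828747 down [ 0.  0. -1.] q [-0.1  0.9 -0.6  1.8  0.7  0.7  0.4] 36.92370697506898 [-0.2 -1.1 -1. ]
```

View pics/j6.png

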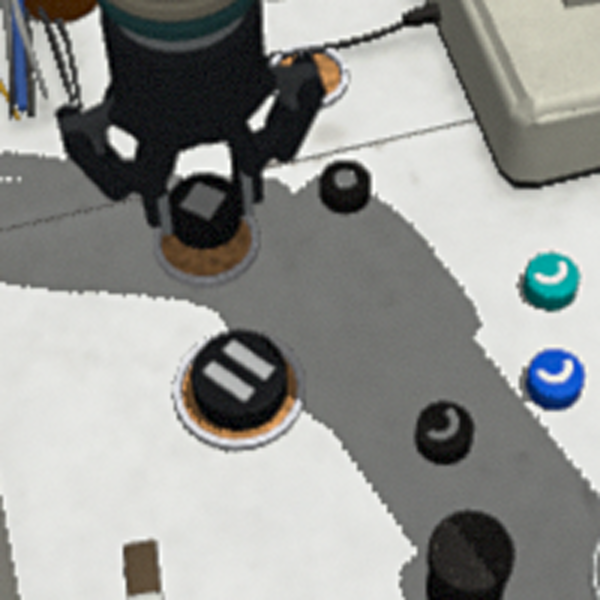

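Request:
arm_command([
  [0.25,0.05,0,-1,0,0,0],
  [0.25,0,0,-0.7,0,0,0],
  [0.25,0,0,-0.4,0,0,0],
  [0.25,0,0,0,0,0,0],
  [0.25,0,0,0,0,0,0],
  [0.25,0,0,0,0,0,0],
  [0.25,0,0,0,0,0,0],
])

```text
clock: 13.0
eef_pos: [546.8, 259.6, 11.7]
tool_rot: [-1.333, 1.57, -1.332]
force: [-2.6, -2.5, 13.4]
width: 37.0
```

```bash
python3 st.py
```

```text
13.0 [546.8 259.6  11.7] jaw 90.0450740243922 down [ 0. -0. -1.] q [-0.1  0.9 -0.6  1.8  0.8  0.7  0.4] 37.031810026278066 [-2.6 -2.5 13.4]
```

Request:
arm_command([
  [0.6,0,0,0,0,0,0],
  [0.6,0,0,0,0,0,0],
  [0.6,0,0,0,0,0,0],
  [0.6,0,0,0,0,0,0],
  [0.6,0,0,2,0,0,0],
  [0.6,0,0,3,0,0,0],
  [0.6,0.4,-2.8,0,0,0,0],
  [0.6,0.4,-2.8,0,0,0,0],
  [0.6,0.3,-2.7,0,0,0,0],
  [0.6,0,0,0,0,0,0],
  [0.6,0,0,0,0,0,0],
  [0.6,0,0,0,0,0,0],
])

```text
clock: 14.0
eef_pos: [557.9, 177.6, 60.8]
tool_rot: [1.644, 1.57, 1.645]
force: [-0.7, 1.4, -0.1]
width: 51.4
```

```bash
python3 st.py; python3 -c "
from h import *
a=ctrl.get_image('side')
cv2.imwrite('pics/j7.png',cv2.resize(a[150:350,170:370],None,fx=3,fy=3,interpolation=2))"
```

```text
14.0 [557.9 177.6  60.8] jaw 90.0478046119768 down [-0.  0. -1.] q [ 0.   0.8 -0.6  1.8  0.7  0.7  0.6] 51.38193952524796 [-0.7  1.4 -0.1]
```

View pics/j7.png

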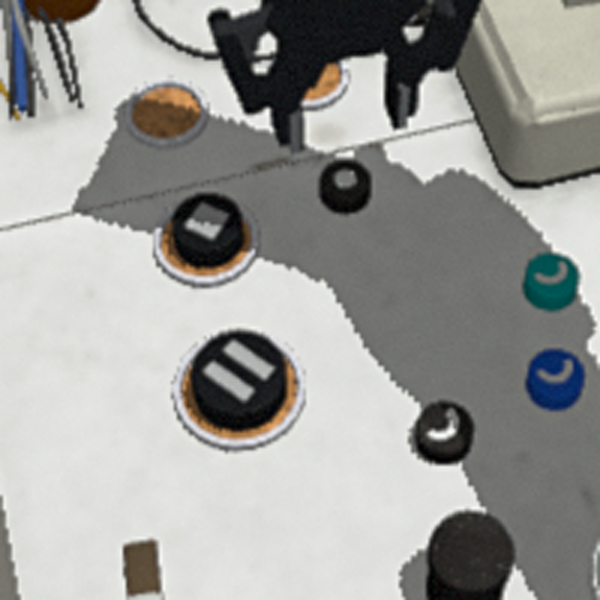

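Medium sits in its dish (crop 207,235). Gripper is over small_b (345,185). Down to z 8.

Request:
arm_command([
  [0.6,0,-0.1,-2,0,0,0],
  [0.6,0,0,-2,0,0,0],
  [0.6,0,0,-0.9,0,0,0],
  [0.6,0,0,-0.4,0,0,0],
  [0.6,0,0,0,0,0,0],
  [0.6,0,0,0,0,0,0],
  [0.6,0,0,0,0,0,0],
  [0.6,0,0,0,0,0,0],
])

```text
clock: 14.72
eef_pos: [558.5, 176.4, 8.7]
tool_rot: [0.437, 1.569, 0.438]
force: [1.8, -0.3, -1.1]
width: 51.1
```

```bash
python3 st.py
```

```text
14.7167 [558.5 176.4   8.7] jaw 90.05624413266261 down [ 0.  0. -1.] q [-0.   0.9 -0.6  1.8  0.8  0.6  0.5] 51.09608003242865 [ 1.8 -0.3 -1.1]
```

Request:
arm_command([
  [0.15,0,0,-0.05,0,0,0],
  [0.15,0,0,0,0,0,0],
  [0.15,0,0,0,0,0,0],
  [0.15,0,0,0,0,0,0],
  [0.15,0,0,0,0,0,0],
  [0.15,0,0,0,0,0,0],
  [0.15,0,0,0,0,0,0],
  [0.15,0,0,0.5,0,0,0],
  [0.15,0,0,1,0,0,0],
  [0.15,0,0,1.5,0,0,0],
  [0.15,0,0,2,0,0,0],
  [0.15,0,0,0,0,0,0],
  [0.15,0,0,0,0,0,0],
])

```text
clock: 15.8
eef_pos: [558.9, 176.3, 58.9]
tool_rot: [0.389, 1.568, 0.389]
force: [0.2, -0.6, -0.7]
width: 26.6
```

```bash
python3 st.py; python3 -c "
from h import *
a=ctrl.get_image('side')
cv2.imwrite('pics/j8.png',cv2.resize(a[130:330,200:400],None,fx=3,fy=3,interpolation=2))
for dx in(-10,0,10):
  p=(proj('side',cyl(558+dx,176.3,58.5,15,17))-[200,130])*3
  print(dx,p.min(0),p.max(0))"
```

```text
15.8 [558.9 176.3  58.9] jaw 90.032107543851 down [ 0.  0. -1.] q [ 0.   0.8 -0.6  1.8  0.7  0.7  0.6] 26.563129758605 [ 0.2 -0.6 -0.7]
-10 [231.8 176.6] [287.3 239.4]
0 [226.7 162.8] [281.9 225.2]
10 [221.7 149.2] [276.5 211.1]
```

View pics/j8.png

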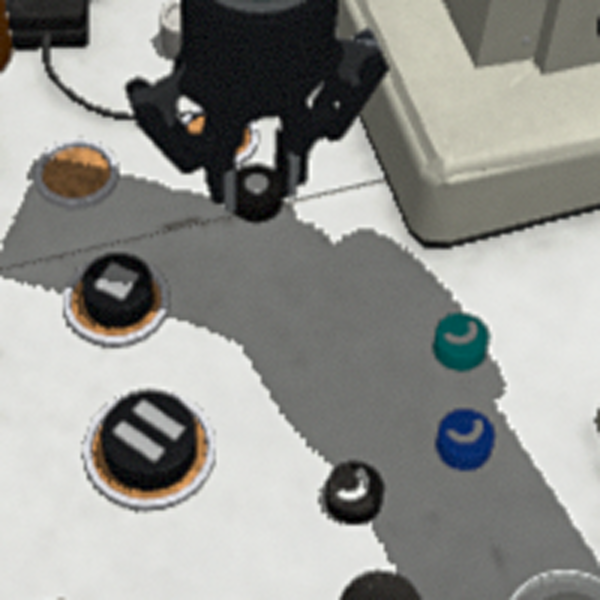

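Request:
arm_command([
  [0.15,2.9,-0.1,0,0,0,0],
  [0.15,2.9,-0.1,0,0,0,0],
  [0.15,2.8,-0.1,0,0,0,0],
  [0.15,0,0,-1.3,0,0,0],
  [0.15,0,0,-1.3,0,0,0],
  [0.15,0,0,0,0,0,0],
  [0.15,0,0,0,0,0,0],
  [0.15,0,0,0,0,0,0],
  [0.15,0,0,0,0,0,0],
])

```text
clock: 16.6
eef_pos: [643.5, 173.4, 31.8]
tool_rot: [1.244, 1.571, 1.246]
force: [-0.5, -0.6, 0.5]
width: 26.5
```

```bash
python3 st.py; python3 -c "
from h import *
a=ctrl.get_image('side')
cv2.imwrite('pics/j9.png',cv2.resize(a[100:300,200:400],None,fx=3,fy=3,interpolation=2))"
```

```text
16.6 [643.5 173.4  31.8] jaw 90.11132163114127 down [ 0.  0. -1.] q [ 0.   1.  -0.6  1.6  0.7  0.8  0.7] 26.48542707292105 [-0.5 -0.6  0.5]
```

View pics/j9.png

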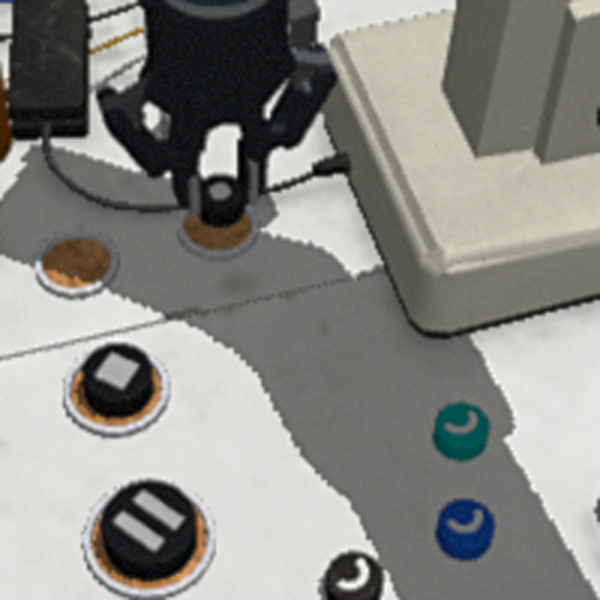

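Request:
arm_command([
  [0.15,0.05,0,-1,0,0,0],
  [0.15,0,0,-0.5,0,0,0],
  [0.15,0,0,-0.4,0,0,0],
  [0.15,0,0,0,0,0,0],
  [0.15,0,0,0,0,0,0],
  [0.15,0,0,0,0,0,0],
  [0.15,0,0,0,0,0,0],
])

```text
clock: 17.23
eef_pos: [644.2, 172.7, 12.3]
tool_rot: [-2.439, 1.57, -2.438]
force: [-0.7, -0.5, 3.2]
width: 26.6
```

```bash
python3 st.py;  python3 -c "
from h import *
a=ctrl.get_image('side')
cv2.imwrite('pics/j10.png',cv2.resize(a[120:240,210:330],None,fx=5,fy=5,interpolation=2))
for dx in(-10,0,10):
  p=(proj('side',cyl(645.3+dx,173.5,12.5,15,17))-[210,120])*5
  print(dx,p.min(0),p.max(0))"
```

```text
17.2333 [644.2 172.7  12.3] jaw 90.04720415586179 down [-0. -0. -1.] q [ 0.   1.  -0.6  1.6  0.7  0.8  0.7] 26.600984054493757 [-0.7 -0.5  3.2]
-10 [276.8 237.5] [360.8 332.1]
0 [269.5 217.2] [353.  311.2]
10 [262.2 197.1] [345.3 290.5]
```

View pics/j10.png

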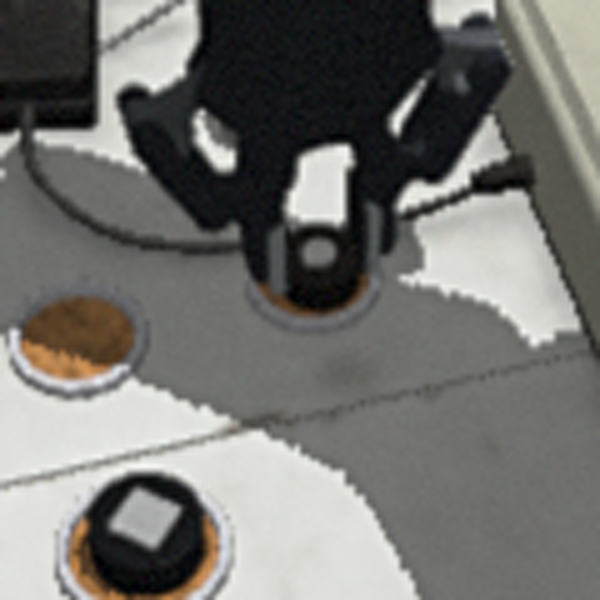

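Request:
arm_command([
  [0.6,0,0,0,0,0,0],
  [0.6,0,0,0,0,0,0],
  [0.6,0,0,0,0,0,0],
  [0.6,0,0,0,0,0,0],
  [0.6,0,0,2,0,0,0],
  [0.6,0,0,3,0,0,0],
  [0.6,-3.6,0,0,0,0,0],
  [0.6,-3.6,0,0,0,0,0],
  [0.6,-3.6,0,0,0,0,0],
  [0.6,-3.6,0,0,0,0,0],
  [0.6,-3.6,0,0,0,0,0],
  [0.6,-3.6,-0.1,0,0,0,0],
  [0.6,-3.4,0,0,0,0,0],
  [0.6,0,0,0,0,0,0],
  [0.6,0,0,0,0,0,0],
  [0.6,0,0,0,0,0,0],
  [0.6,0,0,0,0,0,0],
])

```text
clock: 18.7
eef_pos: [396.2, 172.5, 62.4]
tool_rot: [0.604, 1.569, 0.604]
force: [0.1, -0.0, 0.1]
width: 51.3
```

```bash
python3 st.py;  python3 -c "
from h import *
a=ctrl.get_image('side')
cv2.imwrite('pics/j11.png',cv2.resize(a[150:350,200:400],None,fx=3,fy=3,interpolation=2))"
```

```text
18.7 [396.2 172.5  62.4] jaw 89.97866003928958 down [ 0.  0. -1.] q [-0.1  0.7 -0.5  2.2  0.9  0.4  0.2] 51.31246722987425 [ 0.1 -0.   0.1]
```

View pics/j11.png

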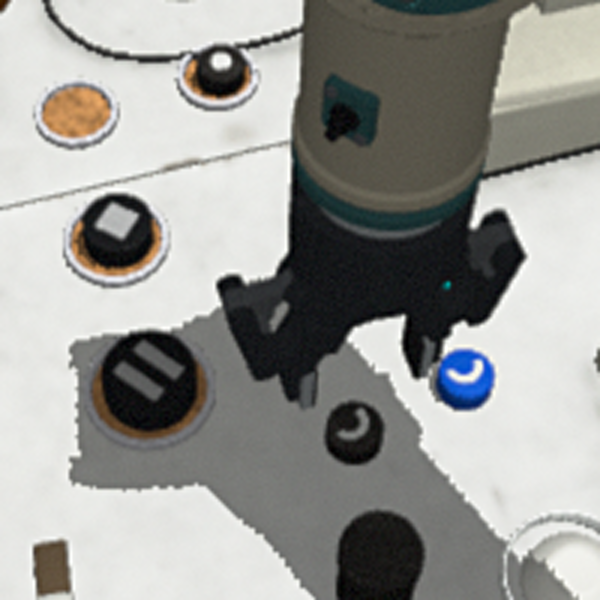

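Request:
arm_command([
  [0.6,-0.15,0,-2,0,0,0],
  [0.6,0,0,-2,0,0,0],
  [0.6,0,0,-1,0,0,0],
  [0.6,0,0,-0.4,0,0,0],
  [0.6,0,0,0,0,0,0],
  [0.6,0,0,0,0,0,0],
  [0.6,0,0,0,0,0,0],
  [0.6,0,0,0,0,0,0],
])

```text
clock: 19.42
eef_pos: [393.6, 172.1, 8.7]
tool_rot: [0.658, 1.57, 0.658]
force: [-0.4, 0.4, -0.2]
width: 51.3
```

```bash
python3 st.py
```

```text
19.4167 [393.6 172.1   8.7] jaw 90.0098980648578 down [ 0.  0. -1.] q [-0.2  0.8 -0.3  2.3  1.1  0.3 -0. ] 51.3453632703224 [-0.4  0.4 -0.2]
```

Request:
arm_command([
  [0.15,0,0,-0.05,0,0,0],
  [0.15,0,0,0,0,0,0],
  [0.15,0,0,0,0,0,0],
  [0.15,0,0,0,0,0,0],
  [0.15,0,0,0,0,0,0],
  [0.15,0,0,0,0,0,0],
  [0.15,0,0,0,0,0,0],
  [0.15,0,0,0.5,0,0,0],
  [0.15,0,0,1,0,0,0],
  [0.15,0,0,1.5,0,0,0],
  [0.15,0,0,2,0,0,0],
  [0.15,0,0,0,0,0,0],
  [0.15,0,0,0,0,0,0],
  [0.15,0,0,0,0,0,0],
])

```text
clock: 20.58
eef_pos: [393.0, 171.6, 57.8]
tool_rot: [-0.869, 1.571, -0.868]
force: [0.5, -0.1, -0.3]
width: 26.8
```

```bash
python3 st.py; python3 -c "
from h import *
a=ctrl.get_image('side')
cv2.imwrite('pics/j12.png',cv2.resize(a[200:350,230:380],None,fx=4,fy=4,interpolation=2))
for dx in(-10,0,10):
  p=(proj('side',cyl(393.6+dx,172,58.8,15,18))-[230,200])*4
  print(dx,p.min(0),p.max(0))"
```

```text
20.5833 [393.  171.6  57.8] jaw 90.02019694286534 down [ 0. -0. -1.] q [-0.1  0.7 -0.5  2.2  0.9  0.4  0.2] 26.834302885992464 [ 0.5 -0.1 -0.3]
-10 [323.3 292.2] [408.6 388.6]
0 [315.  269.2] [399.5 364.9]
10 [306.7 246.6] [390.4 341.5]
```

View pics/j12.png

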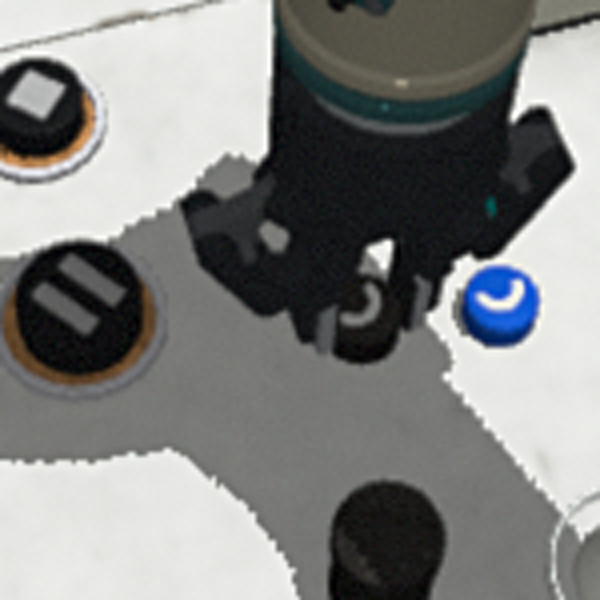

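Request:
arm_command([
  [0.15,3.5,1.3,0.3,0,0,0],
  [0.15,3.5,1.3,0,0,0,0],
  [0.15,3.5,1.3,0,0,0,0],
  [0.15,3.5,1.3,0,0,0,0],
  [0.15,3.5,1.3,0,0,0,0],
  [0.15,3.5,1.3,0,0,0,0],
  [0.15,3.5,1.2,0,0,0,0],
  [0.15,0.3,0,0,0,0,0],
  [0.15,0,0,-1.5,0,0,0],
  [0.15,0,0,-1.4,0,0,0],
  [0.15,0,0,0,0,0,0],
  [0.15,0,0,0,0,0,0],
  [0.15,0,0,0,0,0,0],
  [0.15,0,0,0,0,0,0],
  [0.15,0,0,0,0,0,0],
])

```text
clock: 21.88
eef_pos: [641.1, 262.1, 32.6]
tool_rot: [0.35, 1.57, 0.351]
force: [0.7, -0.0, 0.8]
width: 26.9
```

```bash
python3 st.py; python3 -c "
from h import *
a=ctrl.get_image('side')
cv2.imwrite('pics/j13.png',cv2.resize(a[120:270,170:320],None,fx=4,fy=4,interpolation=2))"
```

```text
21.8833 [641.1 262.1  32.6] jaw 90.06059135812909 down [ 0.  0. -1.] q [-0.1  1.  -0.7  1.5  0.7  0.9  0.6] 26.9290868502098 [ 0.7 -0.   0.8]
```

View pics/j13.png

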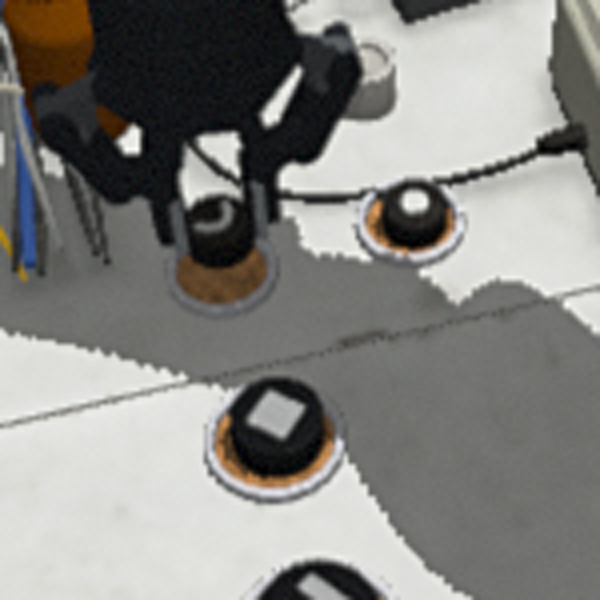

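Request:
arm_command([
  [0.15,0.05,0,-1,0,0,0],
  [0.15,0,0,-0.6,0,0,0],
  [0.15,0,0,-0.4,0,0,0],
  [0.15,0,0,0,0,0,0],
  [0.15,0,0,0,0,0,0],
  [0.15,0,0,0,0,0,0],
  [0.15,0,0,0,0,0,0],
])

```text
clock: 22.52
eef_pos: [641.2, 261.4, 12.6]
tool_rot: [-1.926, 1.569, -1.925]
force: [-3.5, -2.0, 9.7]
width: 27.1
```

```bash
python3 st.py
```

```text
22.5167 [641.2 261.4  12.6] jaw 90.03494888187795 down [-0. -0. -1.] q [-0.1  1.  -0.6  1.5  0.8  0.9  0.6] 27.116368763183658 [-3.5 -2.   9.7]
```

Seated on the floor (10 N). Release, rise high, and check.

Request:
arm_command([
  [0.5,0,0,0,0,0,0],
  [0.5,0,0,0,0,0,0],
  [0.5,0,0,0,0,0,0],
  [0.5,0,0,0,0,0,0],
  [0.5,0,0,2,0,0,0],
  [0.5,0,0,4,0,0,0],
  [0.5,0,0,4,0,0,0],
  [0.5,0,0,4,0,0,0],
  [0.5,0,0,4,0,0,0],
  [0.5,0,0,4,0,0,0],
  [0.5,0,0,4,0,0,0],
  [0.5,0,0,4,0,0,0],
  [0.5,0,0,4,0,0,0],
  [0.5,0,0,4,0,0,0],
  [0.5,0,0,4,0,0,0],
  [0.5,0,0,4,0,0,0],
])

```text
clock: 23.85
eef_pos: [641.1, 261.6, 473.8]
tool_rot: [1.092, 1.571, 1.093]
force: [1.3, 1.1, 0.2]
width: 42.5
```

Request:
arm_command([
  [0.5,-1,-4,0,0,0,0],
  [0.5,-1,-4,0,0,0,0],
  [0.5,-1,-4,0,0,0,0],
  [0.5,-1,-4,0,0,0,0],
  [0.5,-1,-4,0,0,0,0],
  [0.5,-1,-4,0,0,0,0],
  [0.5,-1,-4,0,0,0,0],
  [0.5,-1,-4,0,0,0,0],
  [0.5,-1,-4,0,0,0,0],
  [0.5,-1,-4,0,0,0,0],
  [0.5,0,-4,0,0,0,0],
  [0.5,0,-4,0,0,0,0],
  [0.5,0,0,0,0,0,0],
  [0.5,0,0,0,0,0,0],
])

```text
clock: 25.02
eef_pos: [540.8, -221.4, 470.6]
tool_rot: [2.8, 1.569, 2.795]
force: [0.3, 1.6, -0.1]
width: 42.6
```

```bash
python3 st.py; python3 - <<'E'
from h import *
ims={n:ctrl.get_image(n) for n in('side','top')}
for n in ims: cv2.imwrite(f'pics/f_{n}.png',ims[n])
T={'sb->da':((645.3,173.5,12.5),15,17),'sa->db':((641.6,262,13),15,18),'m':((546.9,260.4,14),20,20),'l':((450.5,265.6,15),25,22),'can':((315.2,188.5,26),20,52)}
for k,(g,r,h) in T.items():
    x,res,a=locate(ims,g,r,h,'dark');print(k,x,x-g,res,a, [locate({n:ims[n]},g,r,h,'dark',g[2])[0][:2]-g[:2] for n in ims])
for l in('die_plug_centre','lens_can_centre'):
    for n in ims:print(l,n,[d['centre'] for d in ctrl.spot_in(l,n)][:1])
cv2.imwrite('pics/fin.png',np.hstack([cv2.resize(ims['side'][100:370,180:380],None,fx=2,fy=2,interpolation=2),cv2.resize(ims['top'][100:370,190:390],None,fx=2,fy=2,interpolation=2)]))
E
```

```text
25.0167 [ 540.8 -221.4  470.6] jaw 89.70548606885744 down [-0.  0. -1.] q [ 0.8  0.5 -0.9  1.3  0.3  1.6  1.6] 42.568583998921504 [ 0.3  1.6 -0.1]
sb->da [643.8 172.3  13.5] [-1.5 -1.2  1. ] [ 0.1  0.  -0.1 -0.1] {'side': (296.0, 266), 'top': (199.0, 192)} [array([-0.6, -1.3]), array([-1.2, -1.4])]
sa->db [641.1 261.3  13.4] [-0.5 -0.7  0.4] [ 0.2  0.1 -0.3 -0.1] {'side': (285.0, 284), 'top': (187.0, 196)} [array([ 0. , -0.3]), array([-0.7, -1.2])]
m [547.7 259.8  11.9] [ 0.8 -0.6 -2.1] [ 0.4  0.1 -0.4 -0.2] {'side': (543.0, 533), 'top': (339.0, 341)} [array([-0.3,  0.1]), array([-0.1, -1.6])]
l [450.6 266.2  13.3] [ 0.1  0.6 -1.7] [ 0.4  0.1 -0.4 -0.2] {'side': (940.0, 921), 'top': (526.0, 539)} [array([-0.4,  1.3]), array([-0.6, -0.4])]
can [315.7 189.   23.9] [ 0.5  0.5 -2.1] [ 0.4  0.1 -0.4 -0.3] {'side': (1027.0, 976), 'top': (383.0, 380)} [array([0. , 1.4]), array([ 0. , -0.3])]
die_plug_centre side [[718.4, 174.0, 27.9]]
die_plug_centre top [[724.6, 170.7, 26.4]]
lens_can_centre side []
lens_can_centre top [[315.5, 186.8, 56.4]]
```

View pics/fin.png

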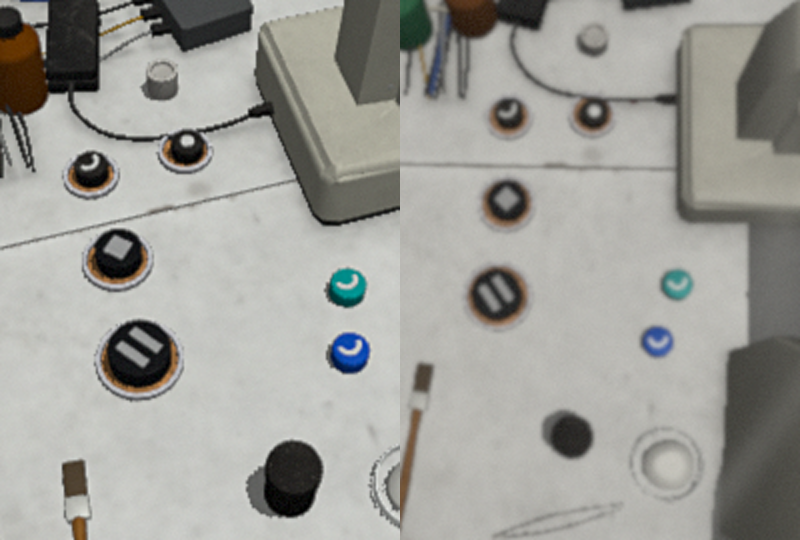

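All four lie centred and flat, with cork visible around each one. Plug and can are in place, and the arm is clear.

```bash
python3 -c "
from cell import ctrl
print(ctrl.finish_job())"
```

```text
the job is handed in; nothing more can be done
None
```

All four specimens are in dishes of their size, and I handed the job in at about 25 s of the 96 s allowed. The large and medium specimens are in their own dishes. The small one with the round spot is in the right-hand small dish, and the one with the crescent is in the left-hand small dish.

- **Placement:** the final two-view check put each specimen within about 2 mm of its dish centre. They lie flat, face up and released, with the cork showing around each one.
- **Heights:** two-view heights agreed with resting on the dish floor to about 2 mm, which is the camera accuracy. The medium and large specimens measured about 2 mm low, and so did the untouched lens can, so I took this as measurement bias.
- **Plug and can:** I saw no movement of the can. The plug's side-view reading was unchanged. Its top-view reading differed by about 10 mm from the first one, although the picture showed it standing where it was and the arm never went near it.
- **Missed detection:** the network did not report the can in the last side view, but it is plainly visible there and my own measurement agreed.
- **Look-alikes:** the blue and turquoise ones were not touched.

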